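Set a marked casting under the drill and lower the hold-down

TASK

Slide the grey resin casting across the drill stand's plate, keeping it flat on the plate all the way, until the black centre of its yellow dot is straight below the tip of the drill bit. Then swing the red-gripped hold-down arm over so that its foot rests on the casting, with the dot still under the bit. Leave the collet nut and the two other castings where they are.

Things in the scene. Friction and masses are not known exactly. Their poses are not given: they have to be found in the camera images.
- stand: Fixed drill stand, origin on the table below the bit. Aluminium plate, top at 12 mm, x -230 to +110, y -220 to +180 mm. Column 60 mm across, 282 mm tall at y -170; a blue bar along y, 165 to 205 mm up, carries the upright black handpiece (48 mm across, 94 to 250 mm up; only the bit below). Hold-down hinge post at x -28, y +140, 57 mm tall.
- bit_tip (a point): Tip of the steel drill bit (4 mm thick), pointing straight down, 42 mm above the table (30 mm above the plate, 8 mm above the top of the casting). z up.
- casting: Loose grey resin casting, about 0.35 kg, lying on the plate: 160 mm long (x), 60 mm wide (nose, beyond x +44 mm, 44 mm wide; 12 mm high lugs at the sides, 78 mm over all), flat top 22 mm above the plate. Origin at the middle of its underside, x to the nose, z up. An upright rib for gripping stands on top at x -58 mm.
- casting_dot (a point): Centre of the yellow dot (12 mm across, with a black 2.6 mm centre) on the casting's top, at x +50, y +10, z +22 mm in the casting frame.
- casting_rib (a point): Grip point on the casting's rib, 22 mm above the casting's flat top and 12 mm below the rib's upper edge; the rib is 40 mm along the casting's x, 16 mm thick along its y, 34 mm tall above the flat top.
- holddown (a joint): Angle of the weighted hold-down arm (rad). 0: level, foot on the casting's top; 1.57: upright. It starts leaning back outwards (1.65 to 1.8, stop at 1.85) and stays there by hinge friction. Pushed well past upright towards the bit (below about 1.2) it sinks slowly by its own weight; with nothing below the foot it goes on to -0.12.
- holddown_hinge (a point): Hinge axis of the arm, along the stand's x, 46 mm above the table, at stand x -28, y +140 mm. Axes: x along the stand's x; the arm turns with the joint.
- holddown_grip (a point): Middle of the red grip sleeve (20 mm across, 48 mm long) on the arm, 82 mm from the hinge. The steel arm is 14 mm wide, 10 mm thick and reaches 142 mm from the hinge; at joint 0 it points to the stand's -y. Axes turn with the arm: -y runs from the hinge to the arm's end.
- foot: Brass foot with a rubber pad, 18 mm across, set below the arm (it gives by a few degrees) 135 mm from the hinge. Origin at the centre of the pad's face; with the arm level it lies at stand x -28, y +5 mm.
- collet_nut: Bystander: stepped brass collet nut, 26 mm across, 24 mm tall, standing on the plate. Origin at its underside.
- white_cast: Bystander: white slotted casting, 70 x 50 x 40 mm, on the table beside the stand. Origin at its underside.
- grey_cast: Bystander: small dark grey casting, 70 x 50 x 34 mm, on the table beside the stand. Origin at its underside.
Mind the look-alikes: they are no part of the job. What is meant by the casting is not orange, turquoise or white, and is the smaller of those in its own colour.

How it is judged:
By the outcome, as a careful person would: the job done as asked, in the order asked, and still so for the second after the job is handed in, with the robot touching nothing.
It also fails if it takes over 50 s, if anything falls off the work surface, if the arm or the gripper's body presses on something with over 40 N, if the wrist force passes 120 N, or if a joint passes its speed limit or range.

ROBOT

A 6-joint arm with a two-finger parallel gripper is mounted at the origin on the work surface. World frame = base frame: x ahead of the robot, y to its left, z up, the work surface at z = 0. Lengths are in m, angles in rad, forces in N, time in s.
With the tool pointing down it reaches from about 0.225 to 0.875 m from the base axis. Payload 3.4 kg.
Tool frame: the origin (TCP) lies at the very end of the fingers, on their centre line; the grasp point (between the pads) lies 19 mm behind it (grasp_offset is the distance from the TCP to the grasp point, in m); y points along the fingers, z is the direction in which the jaws open and shut, and the axes are right-handed (so a half turn about y gives the same grasp; the last joint's range is limited). The gripper opens to 85 mm and grips with 20 to 120 N. Pads are 22 mm wide; open, the fingers measure 114 mm over their backs; the gripper's body (76 mm by 85 mm) begins 54 mm behind the grasp point. The pads swing forward as they close: fully open they stand 13 mm farther back than shut.
Start: joints at [1.115, 0.276, 1.505, -0, 1.361, -0.121], TCP at [0.189, 0.543, 0.231] pointing down, gripper open.
Joint ranges: [-2.89, 2.89], [-0.75, 2.08], [0.22, 2.7], [-1.18, 4.32], [0.11, 2.71], [-2.7, 2.7]. Speed limits (rad/s): [2.57, 2.57, 3.14, 3.14, 3.14, 3.14].

INTERFACE

Orientations are given as a unit quaternion [w, x, y, z].
In Python, from rig import get_state, get_image, sign_off, grasp_offset gives the robot as it stands.
- The arm moves only by the shell command python3 -m jog 'ROWS' [FORCE]. ROWS is JSON, one flat list of numbers, 7 for each row, row after row: the closure in counts, from 0 (fully open) to 255 (shut), then the shift along the tool's x, y, z in cm, then the turn, a rotation vector about the tool's x, y, z in units of 8 degrees (1.0 is 8 degrees). In form: [jaw, tx, ty, tz, rx, ry, rz, jaw, tx, ty, tz, rx, ry, rz, ...]. A call has 1 to 12 rows; each row is the pose to reach, as a shift and turn from the pose commanded when the call began, along the tool's axes at that moment; what a row does not reach only later rows make up. A row lasts 1/8 s, in which the tool goes at most 62.5 mm and 10.7 degrees, less where a joint would pass 70% of its speed; a pose out of reach is approached as far as the arm can. A call with a gripper value outside its range is refused whole. The fingers move at their own pace and stop on an object; FORCE is the grip in N (left out, the last holds). Time passes only in rows, so rows that repeat a pose let the fingers close. It gives the time, the measured TCP pose, the force and the opening at its end, in the units of the state.
- get_state(): the state, without advancing time (a new reading comes with each control period).
- get_image(name): name is "side" or "top" or "wrist"; returns a dict with "color" (400x640x3 uint8, blue, green, red), "mtx" (3x3 intrinsics, pixels), "R" (3x3) and "t" (3): a world point X has camera coordinates R X + t; the wrist camera has in their place "tool_from_camera" (4x4, takes a point from camera to tool coordinates, whose origin is the TCP and whose axes are the tool frame's). Camera axes: x right, y down, z forward; pixel columns grow to the right and rows downward; lengths in m; the calibration is good to about 2 mm. A picture is of the moment at which its call begins: read the wrist's pose just before it. There is no depth.
- sign_off(): hands the job in, once; it reports no verdict.
The state is a dict: "clock": time; "qpos": joint angles; "qd": joint speeds; "effort": joint torques, N m; "position": TCP position; "ee_rot": TCP orientation; "contact_force": force on the tool from outside, world axes, zero at the start; "moment": the same for the moment, N m; "width": finger opening in m.
Only numpy, scipy, OpenCV 4.12 (cv2) and the standard library are available. Lean on these libraries where they do the work, as an engineer would, in place of code of your own. Each camera call takes 0.05 s, during which the arm holds its last target.

## Working session

There is one attempt and no reset: what is moved stays moved. The work goes in short steps, Python scripts to look and compute and a shell command to move; the robot and the scene stay as the last step left them, time stands still between calls to the robot, and variables do not carry over. Pictures are saved under pics/ and viewed, and the job is handed in when it is done.

```bash
ls; mkdir -p pics
python3 - <<'E'
from rig import *
import cv2
s=get_state();print(s, grasp_offset)
for n in("side","top","wrist"):
    i=get_image(n);cv2.imwrite(f"pics/a_{n}.png",i["color"]);print(n,{k:v for k,v in i.items() if k!="color"})
E
```

```text
pics
{'clock': 0.0, 'qpos': array([ 1.11500778e+00,  2.76634552e-01,  1.50615650e+00,  1.16402498e-05,
        1.36069077e+00, -1.21006602e-01]), 'qd': array([-0.00184831, -0.00063518, -0.0015877 ,  0.00038345, -0.00161207,
       -0.00022995]), 'effort': array([-1.29659289e-03, -4.16770220e+01, -2.45805216e+01, -4.21173390e-04,
        1.06810444e-02, -1.84546548e-05]), 'position': array([0.18869221, 0.54259331, 0.23040784]), 'ee_rot': array([-0.69658377,  0.69786215, -0.11800594,  0.11761829]), 'contact_force': array([ 0.26365379, -0.94967819,  0.66030474]), 'moment': array([0.00669576, 0.00355889, 0.0232468 ]), 'width': 0.08543902174852423} 0.0187
side {'mtx': array([[445.90906427,   0.        , 323.9418559 ],
       [  0.        , 445.90906427, 193.91767143],
       [  0.        ,   0.        ,   1.        ]]), 'R': array([[-0.98323284, -0.18218382,  0.00788895],
       [-0.13920559,  0.72193156, -0.67781755],
       [ 0.11779211, -0.66755066, -0.73518782]]), 't': array([0.48047259, 0.11425046, 1.00715918])}
top {'mtx': array([[485.18388447,   0.        , 324.25540093],
       [  0.        , 485.18388447, 202.42064097],
       [  0.        ,   0.        ,   1.        ]]), 'R': array([[ 0.02563323, -0.99947409,  0.01986129],
       [-0.99526717, -0.02737818, -0.09323995],
       [ 0.09373468, -0.01737725, -0.99544555]]), 't': array([-0.03469647,  0.49796625,  1.38325218])}
wrist {'mtx': array([[308.0615581 ,   0.        , 318.54018585],
       [  0.        , 308.0615581 , 197.33630081],
       [  0.        ,   0.        ,   1.        ]]), 'tool_from_camera': array([[ 4.91127130e-04,  9.46440691e-01,  3.22877340e-01,
        -8.27338937e-02],
       [ 7.03095451e-04, -3.22877626e-01,  9.46440460e-01,
        -1.42456585e-01],
       [ 9.99999632e-01, -2.37808998e-04, -8.24012106e-04,
         4.27461161e-04],
       [ 0.00000000e+00,  0.00000000e+00,  0.00000000e+00,
         1.00000000e+00]])}
```

View pics/a_side.png

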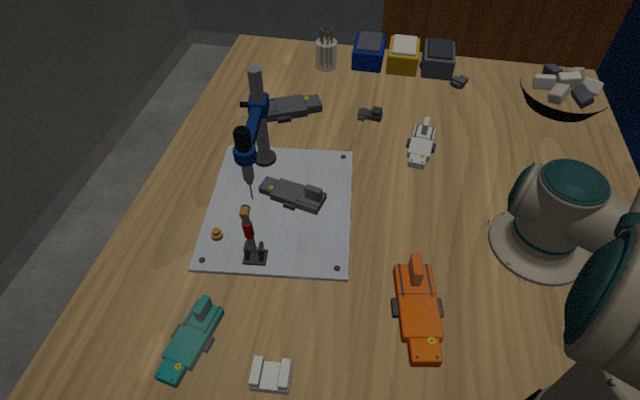

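View pics/a_top.png

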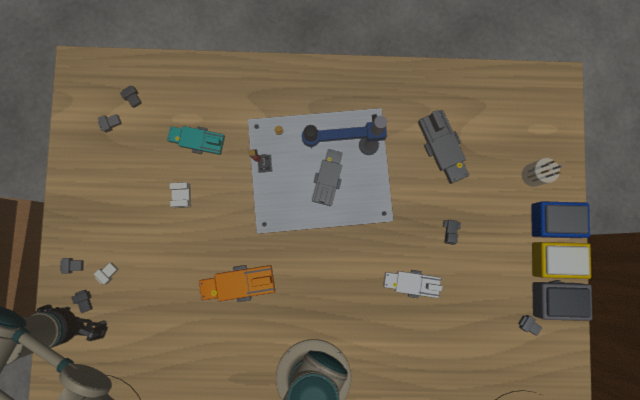

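View pics/a_wrist.png

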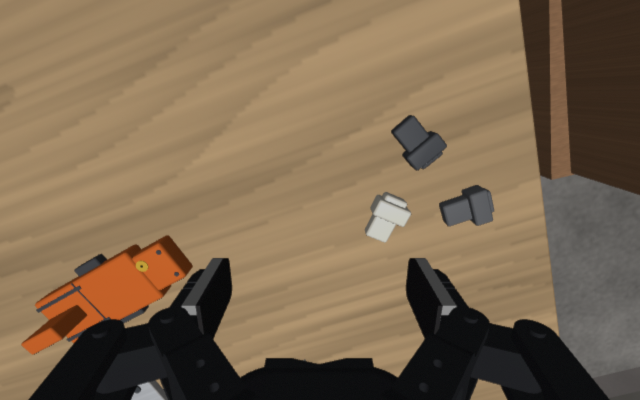

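Run:
```python
import cv2
a=cv2.imread("pics/a_top.png");b=cv2.imread("pics/a_side.png")
cv2.imwrite("pics/b_top.png",cv2.resize(a[100:240,240:400],None,fx=5,fy=5,interpolation=cv2.INTER_CUBIC)[:600] if 0 else cv2.resize(a[100:240,240:400],(685,600),interpolation=cv2.INTER_CUBIC))
cv2.imwrite("pics/b_side.png",cv2.resize(b[110:280,190:370],(635,600),interpolation=cv2.INTER_CUBIC))
```

```text
(no output)
```

View pics/b_top.png

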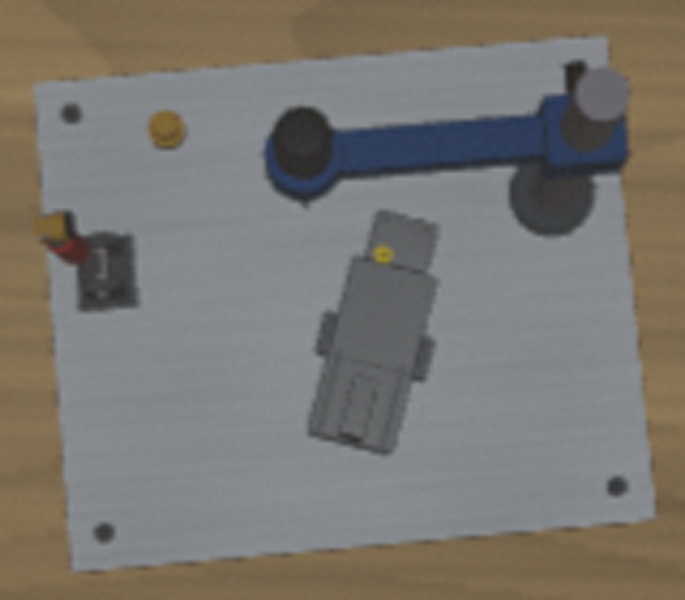

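View pics/b_side.png

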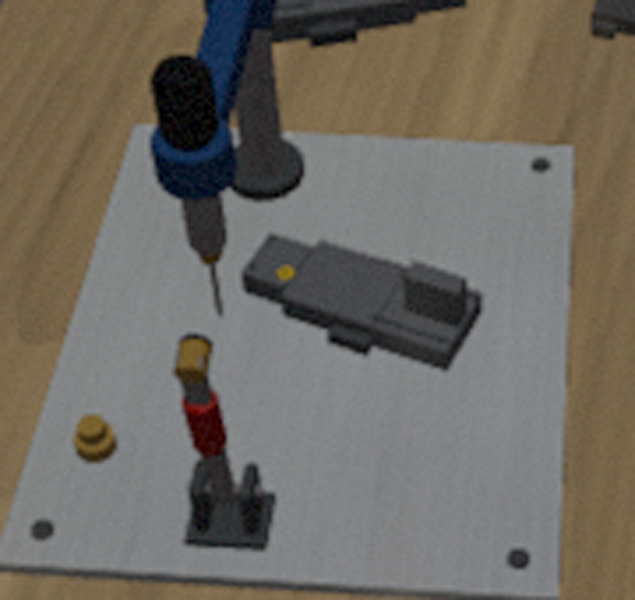

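```bash
cat > h.py <<'E'
import numpy as np,cv2
from rig import *
from scipy.spatial.transform import Rotation as Ro
from scipy.optimize import least_squares
def cam(n):
    i=get_image(n);return i
def proj(i,X):
    X=np.atleast_2d(X);c=X@i["R"].T+i["t"];p=c@i["mtx"].T;return p[:,:2]/p[:,2:]
def back(i,uv,z):
    d=i["R"].T@np.linalg.inv(i["mtx"])@np.array([uv[0],uv[1],1.]);o=-i["R"].T@i["t"];return o+d*(z-o[2])/d[2]
def wristcam(i,s):
    q=s["ee_rot"];R=Ro.from_quat([q[1],q[2],q[3],q[0]]).as_matrix()
    T=np.eye(4);T[:3,:3]=R;T[:3,3]=s["position"];C=np.linalg.inv(T@i["tool_from_camera"])
    return dict(R=C[:3,:3],t=C[:3,3],mtx=i["mtx"])
def fit(x,p):
    c,s=np.cos(x[2]),np.sin(x[2]);p=np.array(p)
    return np.c_[x[0]+c*p[:,0]-s*p[:,1],x[1]+s*p[:,0]+c*p[:,1],p[:,2]]
def ct(l):return np.array(l)*[160/685,140/600]+[240,100]
def cs(l):return np.array(l)*[180/635,170/600]+[190,110]
E
python3 - <<'E'
from h import *
T=cam("top");S=cam("side")
P=[(.11,.18,.012),(.11,-.22,.012),(-.23,-.22,.012),(-.23,.18,.012)]
t=ct([(35,85),(607,38),(655,520),(75,572)]);s=cs([(0,567),(137,126),(573,146),(557,597)])
ft=lambda x:(proj(T,fit(x,P))-t).ravel();fs=lambda x:(proj(S,fit(x,P))-s).ravel()
for f in(ft,fs,lambda x:np.r_[ft(x),fs(x)]):
    r=least_squares(f,[.6,0,0]);print(r.x,np.round(r.fun,1))
x=r.x
print("tip side",proj(S,fit(x,[(0,0,.042)])),cs([(221,314)]),"back",back(S,cs([(221,314)])[0],.042))
print("dot",back(T,ct([(383,255)])[0],.034),back(S,cs([(285,272)])[0],.034))
C=[(.08,.022,.034),(.08,-.022,.034),(-.08,.03,.034),(-.08,-.03,.034),(.05,.01,.034)]
c=ct([(378,210),(438,222),(308,436),(390,454),(383,255)])
g=lambda x:(proj(T,fit(x,C))-c).ravel()
r=least_squares(g,[.6,0,0]);print("casting",r.x,np.round(r.fun,1),fit(r.x,[(-.058,0,.056),(.05,.01,.034)]))
print("nut",back(T,ct([(167,130)])[0],.03))
# foot/arm angle: foot in side / top
for j in np.arange(1.6,1.86,.05):
    # arm local: dist d along (-y cos j, z sin j)
    pt=[(-.028,.14-.082*np.cos(j),.046+.082*np.sin(j))]
    w=fit(x,pt);print(j,w,proj(T,w),proj(S,w))
print(ct([(72,250)]),cs([(205,424)]))
E
```

```text
[0.65188775 0.01911485 0.11571072] [-0.2 -0.4  0.2 -0.5  0.7  0.4 -0.7  0.5]
[0.65147298 0.0261611  0.12037669] [-1.7 -0.5 -0.9 -0.7  0.8 -0.3  1.8  0.4]
[0.65186692 0.02271546 0.11822195] [-1.5 -0.3 -1.1 -0.7 -0.3  0.1 -1.7  0.6 -1.4 -2.  -0.5 -1.6  1.  -1.1
  1.6 -0.8]
tip side [[253.36669988 198.83155511]] [[252.64566929 198.96666667]] back [0.65339009 0.02344001 0.042     ]
dot [ 0.62324499 -0.03317045  0.034     ] [ 0.62459405 -0.02877454  0.034     ]
casting [ 0.57203788 -0.03157743 -0.22197676] [-0.4 -0.3  0.2  0.6 -0.4 -0.7  0.7  0.3 -0.1  0.1] [[ 0.51546095 -0.01880825  0.056     ]
 [ 0.62301267 -0.03283071  0.034     ]]
nut [0.70594152 0.1162554  0.03      ]
1.6 [[0.60726741 0.16081338 0.12796504]] [[258.58230131 156.9535284 ]] [[250.28925087 223.94518163]]
1.6500000000000001 [[0.60678459 0.16487836 0.12774293]] [[257.07672358 157.10159466]] [[249.93328192 225.64181541]]
1.7000000000000002 [[0.60630368 0.16892724 0.12731651]] [[255.58654668 157.26317564]] [[249.58864187 227.4071374 ]]
1.7500000000000002 [[0.60582589 0.17294989 0.12668685]] [[254.11617634 157.43778289]] [[249.25648631 229.23629648]]
1.8000000000000003 [[0.6053524  0.17693626 0.12585551]] [[252.6699426  157.62488423]] [[248.93794218 231.12413017]]
1.8500000000000003 [[0.60488441 0.1808764  0.12482457]] [[251.25208153 157.82390616]] [[248.63410147 233.06518263]]
[[256.81751825 158.33333333]] [[248.11023622 230.13333333]]
```

Run:
```python
from h import *
s=get_state();q=s["ee_rot"];R=Ro.from_quat([q[1],q[2],q[3],q[0]]).as_matrix();print(R.round(3))
T=cam("top");print(-T["R"].T@T["t"]);S=cam("side");print(-S["R"].T@S["t"])
```

```text
[[ 0.944 -0.     0.329]
 [-0.329 -0.001  0.944]
 [-0.    -1.    -0.001]]
[0.36684015 0.0029923  1.4240717 ]
[0.36968533 0.67738309 0.81410171]
```

```bash
python3 -m jog '[0,49.3,3,-42.3,0,-0.81,0, 0,49.3,3,-42.3,0,-0.81,0, 0,49.3,3,-42.3,0,-0.81,0, 0,49.3,3,-42.3,0,-0.81,0, 0,49.3,3,-42.3,0,-0.81,0, 0,49.3,3,-42.3,0,-0.81,0, 0,49.3,3,-42.3,0,-0.81,0, 0,49.3,3,-42.3,0,-0.81,0, 0,49.3,3,-42.3,0,-0.81,0, 0,49.3,3,-42.3,0,-0.81,0, 0,49.3,3,-42.3,0,-0.81,0, 0,49.3,3,-42.3,0,-0.81,0]' 40
python3 - <<'E'
from h import *
s=get_state();q=s["ee_rot"];R=Ro.from_quat([q[1],q[2],q[3],q[0]]).as_matrix();print(s["qpos"],R.round(3))
for n in("top","wrist"):
    i=get_image(n)["color"]
    if n=="top": i=cv2.resize(i[100:240,240:400],(685,600),interpolation=cv2.INTER_CUBIC)
    cv2.imwrite(f"pics/c_{n}.png",i)
E
```

```text
clock: 1.85
position: [0.5164, -0.0201, 0.2009]
ee_rot: [0.703, -0.703, 0.079, -0.079]
contact_force: [-0.5, 0.1, 0.9]
width: 0.0854
[-1.73600255e-01  2.08423202e-01  1.67626457e+00  1.97223187e-05
  1.25715715e+00 -1.51949075e+00] [[ 0.975 -0.     0.223]
 [-0.223  0.     0.975]
 [-0.    -1.     0.   ]]
```

View pics/c_top.png

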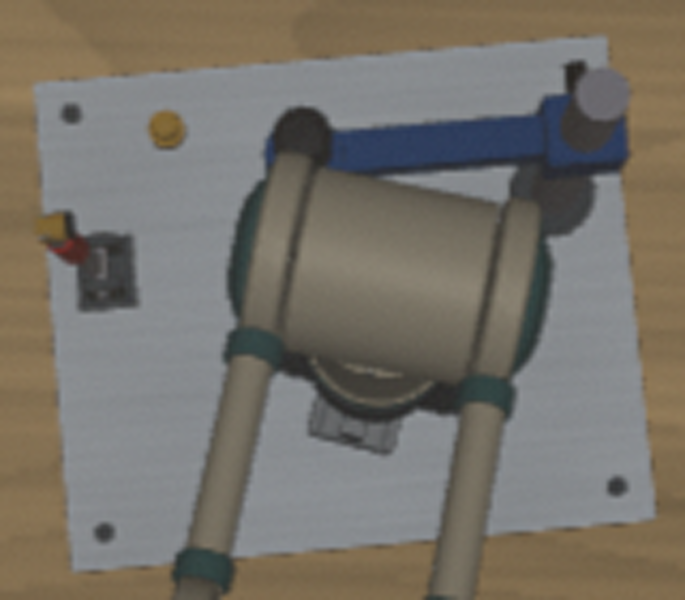

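View pics/c_wrist.png

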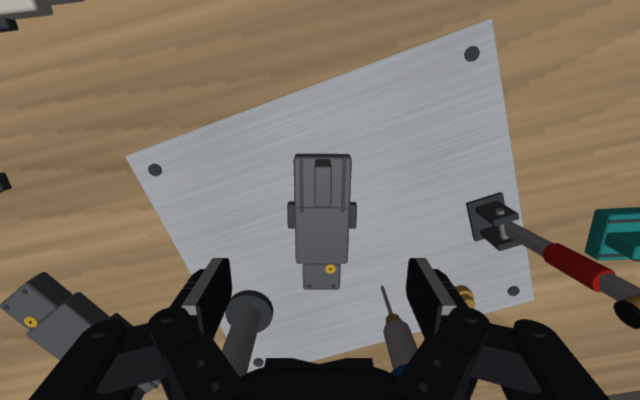

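Run:
```python
from h import *
s=get_state();W=get_image("wrist");w=wristcam(W,s)
cv2.imwrite("pics/d_wrist.png",cv2.resize(W["color"][240:310,280:410],None,fx=6,fy=6,interpolation=cv2.INTER_CUBIC))
cv2.imwrite("pics/d_side.png",get_image("side")["color"])
print(back(w,(330,269),.034),back(w,(383,287),.042))
```

```text
[ 0.62517763 -0.02906602  0.034     ] [0.65685806 0.02607139 0.042     ]
```

View pics/d_wrist.png

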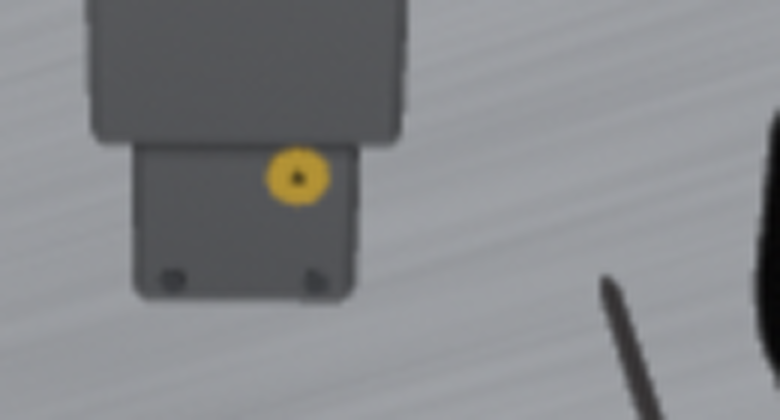

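View pics/d_side.png

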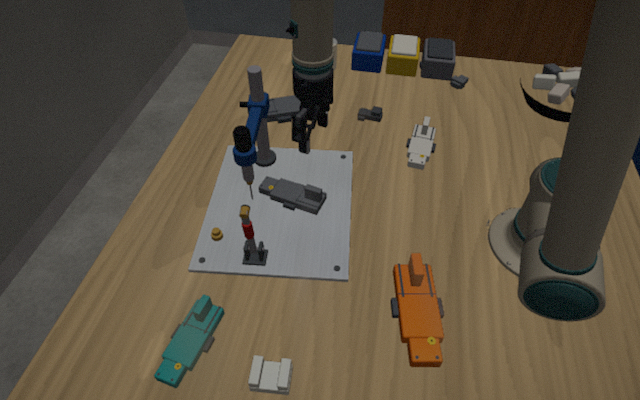

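```bash
python3 - <<'E'
from h import *
s=get_state();W=get_image("wrist");w=wristcam(W,s)
a=back(w,(329.67,269.5),.034);b=back(w,(381.2,286.7),.042);print(a,b,b-a)
E
python3 -m jog '[0,0,5,0,0,0,0, 0,0,10,0,0,0,0, 0,0,13.5,0,0,0,0, 0,0,15.5,0,0,0,0, 0,0,16,0,0,0,0, 0,0,16,0,0,0,0, 150,0,16,0,0,0,0, 180,0,16,0,0,0,0, 255,0,16,0,0,0,0, 255,0,16,0,0,0,0, 255,0,16,0,0,0,0, 255,0,16,0,0,0,0]' 40
```

```text
[ 0.62586635 -0.02879059  0.034     ] [0.65607319 0.02501365 0.042     ] [0.03020683 0.05380424 0.008     ]
clock: 3.6
position: [0.516, -0.0182, 0.0417]
ee_rot: [0.703, -0.703, 0.078, -0.079]
contact_force: [-0.8, 2.4, 5.5]
width: 0.0152
```

Run:
```python
from h import *
I=get_image("side");print(get_state()["contact_force"],get_state()["position"])
cv2.imwrite("pics/e_side.png",cv2.resize(I["color"][170:230,230:330],None,fx=8,fy=8,interpolation=cv2.INTER_CUBIC))
```

```text
[-8.70727651e-05  1.48203763e+00  5.88976097e+00] [ 0.51599434 -0.01823957  0.04176884]
```

View pics/e_side.png

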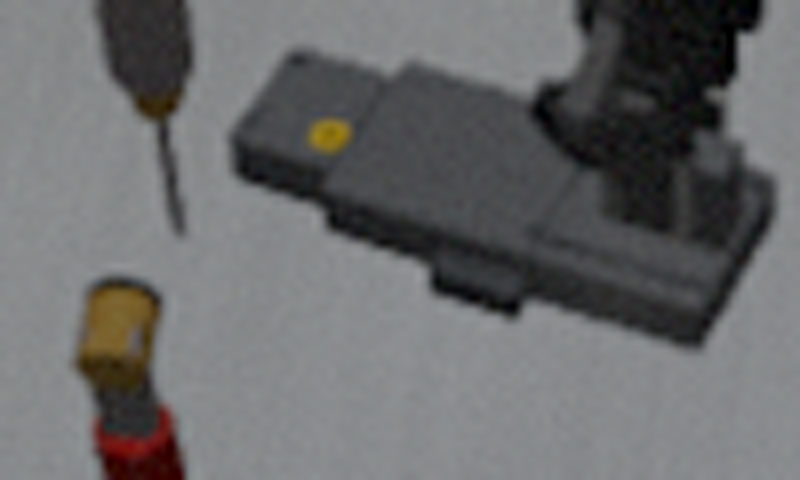

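Run:
```python
from h import *
I=get_image("side")
a=back(I,(271.25,186.9),.034);b=back(I,(252.75,199.5),.042);print(a,b,b-a)
s=get_state();q=s["ee_rot"];R=Ro.from_quat([q[1],q[2],q[3],q[0]]).as_matrix();print(R.T@np.array([b-a,[.029,.0525,0],[.0302,.0538,0]]).T*100)
```

```text
[ 0.62364502 -0.02952252  0.034     ] [0.65267103 0.02500085 0.042     ] [0.02902601 0.05452337 0.008     ]
[[ 1.63143858e+00  1.67274866e+00  1.76117668e+00]
 [-7.95505039e-01  4.43040053e-03  4.58716639e-03]
 [ 5.95807445e+00  5.75972155e+00  5.91295490e+00]]
```

```bash
python3 -m jog '[255,0.1,0,0.4,0,0,0, 255,0.3,0,1.1,0,0,0, 255,0.5,0,1.8,0,0,0, 255,0.7,0,2.5,0,0,0, 255,0.9,0,3.2,0,0,0, 255,1.1,0,3.9,0,0,0, 255,1.3,0,4.6,0,0,0, 255,1.5,0,5.2,0,0,0, 255,1.6,0,5.6,0,0,0, 255,1.68,0,5.85,0,0,0, 255,1.68,0,5.85,0,0,0, 255,1.68,0,5.85,0,0,0]'
python3 - <<'E'
from h import *
I=get_image("side");print(get_state()["contact_force"],get_state()["position"])
cv2.imwrite("pics/f_side.png",cv2.resize(I["color"][170:230,230:330],None,fx=8,fy=8,interpolation=cv2.INTER_CUBIC))
E
```

```text
clock: 5.2
position: [0.5445, 0.0332, 0.0419]
ee_rot: [-0.702, 0.704, -0.078, 0.078]
contact_force: [-1.4, -5.3, 6.1]
width: 0.0155
[-1.88034298 -4.93226644  6.38786319] [0.54449528 0.03322043 0.04185214]
```

View pics/f_side.png

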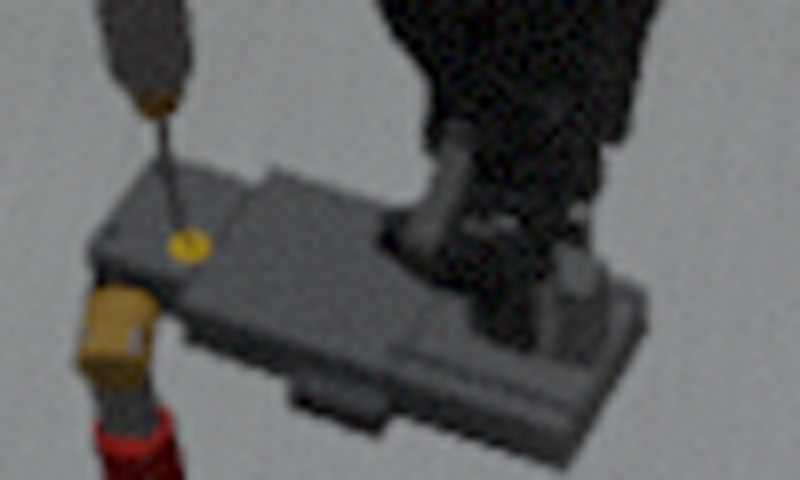

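Run:
```python
from h import *
I=get_image("side");b=back(I,(252.75,199.5),.042);b[2]=.034
p=proj(I,b)[0];print((p-[230,170])*8)
d=back(I,(230+189/8,170+246/8),.034);print(b-d)
for e in np.eye(3)[:2]*.001: print((proj(I,b+e)[0]-p)*8)
g=I["color"][190:210,240:265]
cv2.imwrite("pics/g.png",cv2.resize(I["color"][190:210,240:270],None,fx=24,fy=24,interpolation=cv2.INTER_CUBIC))
```

```text
[184.99762618 254.30571817]
[ 2.12407293e-04  3.35565071e-03 -2.77555756e-17]
[-3.3005491  -0.48346776]
[-0.9869502   2.51261896]
```

View pics/g.png

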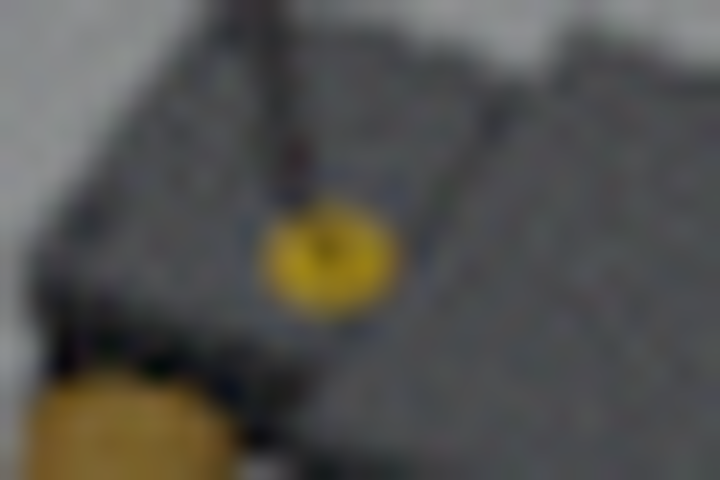

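```bash
python3 -m jog '[255,0,0,0.1,0,0,0, 255,0,0,0.2,0,0,0, 255,0,0,0.3,0,0,0, 255,0,0,0.3,0,0,0, 255,0,0,0.3,0,0,0, 0,0,0,0.3,0,0,0, 0,0,0,0.3,0,0,0, 0,0,0,0.3,0,0,0, 0,0,-3,0.3,0,0,0, 0,0,-6,0.3,0,0,0, 0,0,-8,0.3,0,0,0, 0,0,-8,0.3,0,0,0]'
python3 - <<'E'
from h import *
s=get_state();I=get_image("wrist");print(s["contact_force"],s["position"])
cv2.imwrite("pics/h_wrist.png",I["color"])
cv2.imwrite("pics/h_side.png",cv2.resize(get_image("side")["color"][190:210,240:270],None,fx=24,fy=24,interpolation=cv2.INTER_CUBIC))
E
```

```text
clock: 6.8
position: [0.5467, 0.038, 0.1226]
ee_rot: [0.703, -0.703, 0.077, -0.079]
contact_force: [-0.2, -1.2, -0.2]
width: 0.0857
[-0.21921341 -1.17060477 -0.15873088] [0.54668625 0.03800291 0.12264353]
```

View pics/h_wrist.png

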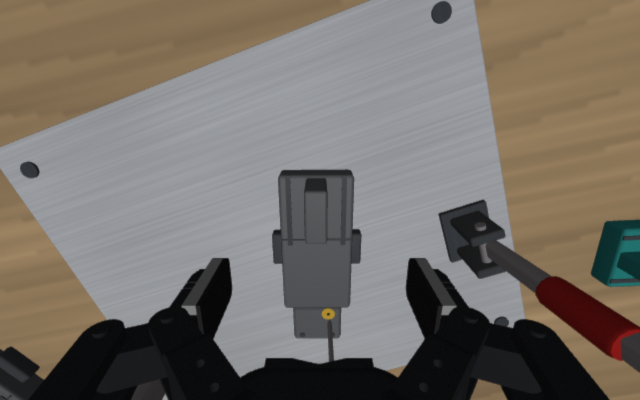

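View pics/h_side.png

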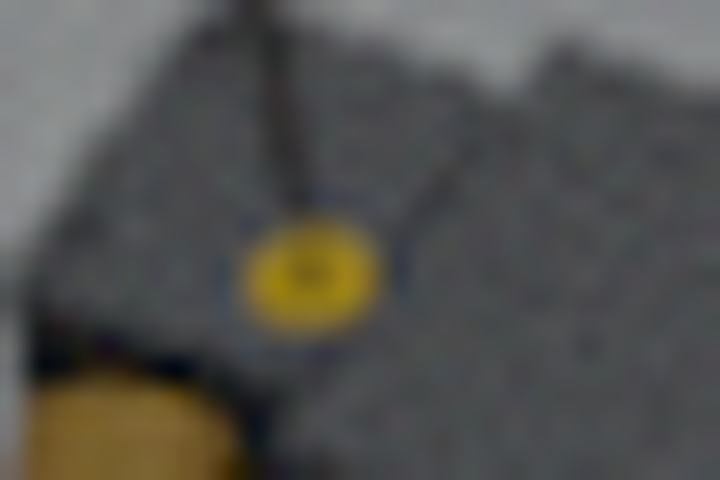

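Run:
```python
import cv2
a=cv2.imread("pics/h_wrist.png")
cv2.imwrite("pics/i.png",cv2.resize(a[295:345,295:355],None,fx=12,fy=12,interpolation=cv2.INTER_CUBIC))
```

```text
(no output)
```

View pics/i.png

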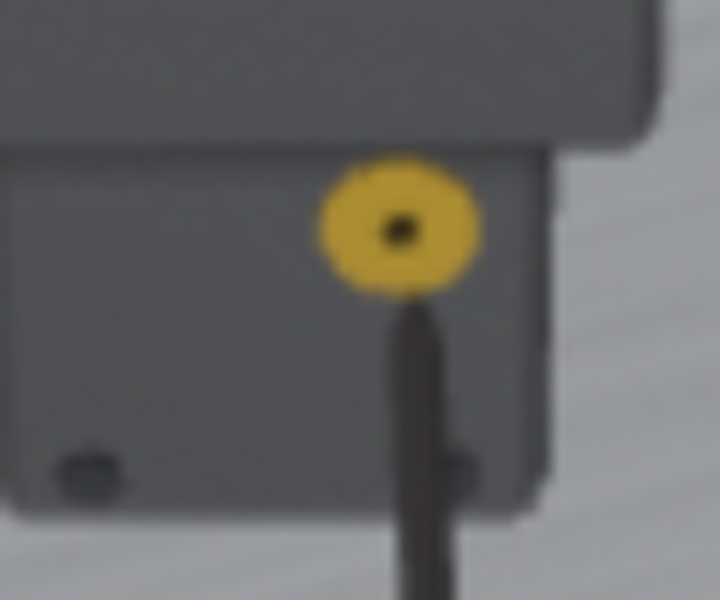

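Run:
```python
from h import *
s=get_state();w=wristcam(get_image("wrist"),s)
q=s["ee_rot"];R=Ro.from_quat([q[1],q[2],q[3],q[0]]).as_matrix()
d=back(w,(295+400/12,295+230/12),.034);b=back(w,(295+415/12,295+293/12),.042);e=b-d;e[2]=0
print(d,b,e,R.T@e*100)
I=get_image("side");b=back(I,(252.75,199.5),.042);d=back(I,(240+311/24,190+273/24),.034);e=b-d;e[2]=0;print(d,b,e,R.T@e*100)
```

```text
[0.65101275 0.02330495 0.034     ] [0.65019788 0.02436016 0.042     ] [-0.00081487  0.00105521  0.        ] [-1.02685782e-01  9.59401293e-05  8.50319905e-02]
[0.65342489 0.02382843 0.034     ] [0.65267103 0.02500085 0.042     ] [-0.00075387  0.00117242  0.        ] [-9.93107398e-02  9.20022587e-05  9.78075826e-02]
```

```bash
python3 -m jog '[0,0,3,0,0,0,0, 0,0,6,0,0,0,0, 0,0,7.5,0,0,0,0, 0,0,7.8,0,0,0,0, 0,0,7.8,0,0,0,0, 120,0,7.8,0,0,0,0, 200,0,7.8,0,0,0,0, 255,0,7.8,0,0,0,0, 255,0,7.8,0,0,0,0, 255,0,7.8,0,0,0,0]'
python3 - <<'E'
from h import *
s=get_state();print(s["position"]*1000,s["contact_force"],s["width"])
E
```

```text
clock: 8.25
position: [0.5457, 0.0378, 0.0437]
ee_rot: [-0.703, 0.703, -0.078, 0.078]
contact_force: [-0.1, -1.2, 2.4]
width: 0.0152
[545.6922933   37.7774221   43.72860967] [-0.12882908 -1.16671915  2.40419793] 0.015227237025224357
```

```bash
python3 -m jog '[255,-0.08,0,0.08,0,0,0, 255,-0.16,0,0.15,0,0,0, 255,-0.16,0,0.15,0,0,0, 255,-0.16,0,0.15,0,0,0]'
python3 - <<'E'
from h import *
s=get_state();print(s["position"]*1000,s["contact_force"],s["width"])
cv2.imwrite("pics/j_side.png",cv2.resize(get_image("side")["color"][190:210,240:270],None,fx=24,fy=24,interpolation=cv2.INTER_CUBIC))
E
```

```text
clock: 8.75
position: [0.5453, 0.0394, 0.0437]
ee_rot: [-0.703, 0.703, -0.077, 0.079]
contact_force: [2.1, -4.6, 4.6]
width: 0.015
[545.27309562  39.38174516  43.73266044] [ 2.11694584 -4.58641549  4.63463888] 0.015004984696891066
```

View pics/j_side.png

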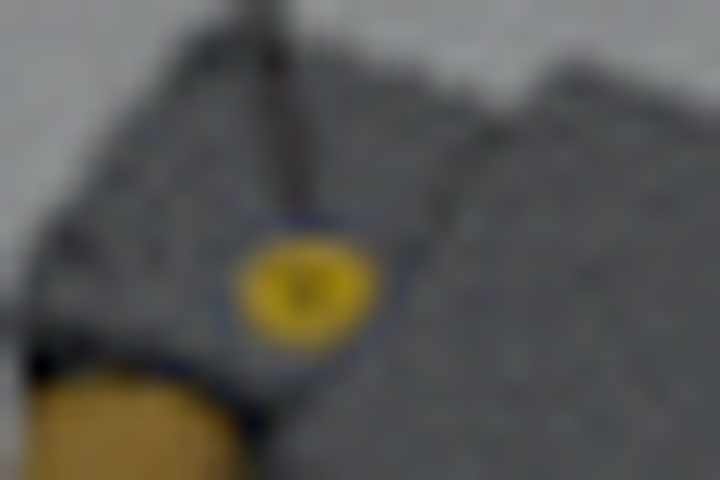

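```bash
python3 -m jog '[0,-0.16,0,0.15,0,0,0, 0,-0.16,0,0.15,0,0,0, 0,-0.16,0,0.15,0,0,0, 0,-0.16,-3,0.15,0,0,0, 0,-0.16,-6,0.15,0,0,0, 0,-0.16,-8,0.15,0,0,0, 0,-0.16,-8,0.15,0,0,0]'
python3 - <<'E'
from h import *
s=get_state();I=get_image("wrist");print(s["contact_force"],s["position"])
cv2.imwrite("pics/k.png",cv2.resize(I["color"][295:345,295:355],None,fx=12,fy=12,interpolation=cv2.INTER_CUBIC))
cv2.imwrite("pics/k_side.png",cv2.resize(get_image("side")["color"][190:210,240:270],None,fx=24,fy=24,interpolation=cv2.INTER_CUBIC))
E
```

```text
clock: 9.68
position: [0.5439, 0.0417, 0.1245]
ee_rot: [0.703, -0.703, 0.077, -0.079]
contact_force: [-0.2, 0.1, -0.1]
width: 0.0854
[-0.22867876  0.09299042 -0.14104827] [0.54391451 0.04173959 0.12453781]
```

View pics/k.png

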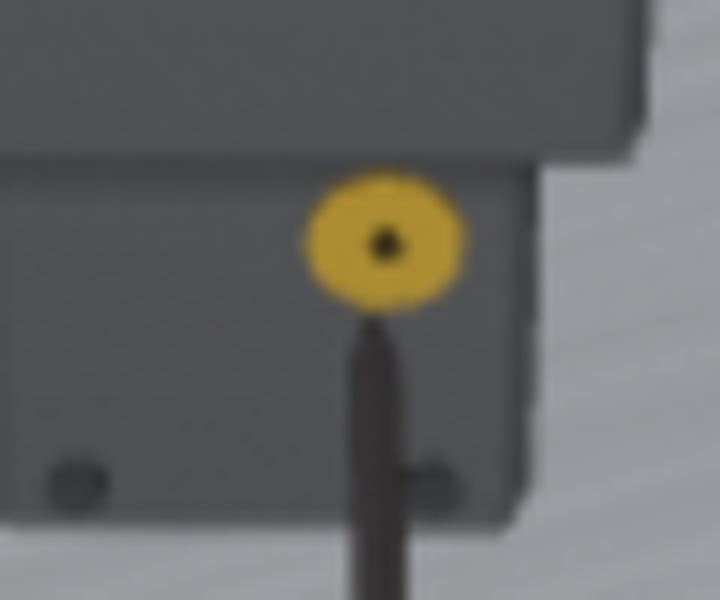

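View pics/k_side.png

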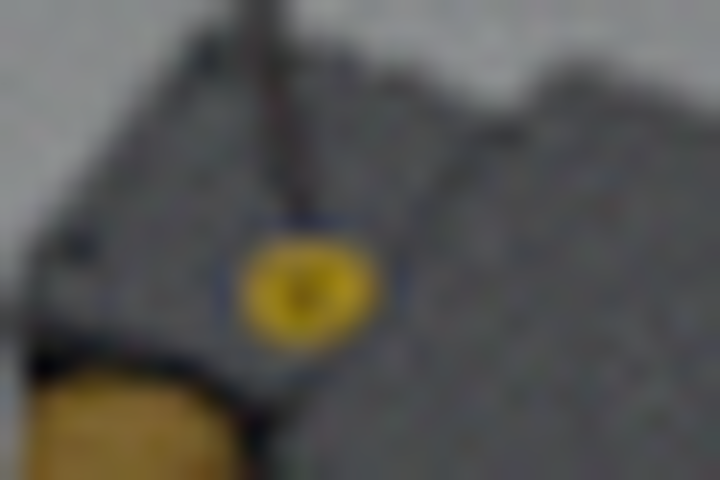

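```bash
cat > m.py <<'E'
from h import *
def m(dw,tw,ds):
    s=get_state();w=wristcam(get_image("wrist"),s)
    q=s["ee_rot"];R=Ro.from_quat([q[1],q[2],q[3],q[0]]).as_matrix()
    d=back(w,(295+dw[0]/12,295+dw[1]/12),.034);b=back(w,(295+tw[0]/12,295+tw[1]/12),.042);e=b-d;e[2]=0
    print(d,b,(e*1000).round(2),(R.T@e*1000).round(2), "dot in tool",R.T@(d-s["position"]))
    I=get_image("side");b=back(I,(252.75,199.5),.042);d=back(I,(240+ds[0]/24,190+ds[1]/24),.034);e=b-d;e[2]=0;print((e*1000).round(2),(R.T@e*1000).round(2))
E
python3 -c "
from m import *
m((386,244),(372,314),(306,291))"
```

```text
[0.65099982 0.02537287 0.034     ] [0.65036423 0.02424076 0.042     ] [-0.64 -1.13  0.  ] [-0.37  0.   -1.24] dot in tool [0.10965815 0.08847988 0.00797289]
[-0.56 -1.18  0.  ] [-0.28  0.   -1.27]
```

```bash
python3 -m jog '[0,0,3,-0.2,0,0,0, 0,0,6,-0.2,0,0,0, 0,0,7.5,-0.2,0,0,0, 0,0,7.75,-0.2,0,0,0, 0,0,7.75,-0.2,0,0,0, 120,0,7.75,-0.2,0,0,0, 200,0,7.75,-0.2,0,0,0, 255,0,7.75,-0.2,0,0,0, 255,0,7.75,-0.2,0,0,0, 255,0,7.75,-0.2,0,0,0]'
python3 -c "
from h import *
s=get_state();print(s['position']*1000,s['contact_force'])"
python3 -m jog '[255,-0.03,0,-0.1,0,0,0, 255,-0.05,0,-0.18,0,0,0, 255,-0.05,0,-0.2,0,0,0, 255,-0.05,0,-0.2,0,0,0]'
python3 -c "
from h import *
s=get_state();print(s['position']*1000,s['contact_force'])"
```

```text
clock: 11.12
position: [0.5428, 0.0397, 0.0462]
ee_rot: [0.703, -0.703, 0.078, -0.078]
contact_force: [-0.0, 1.4, 3.4]
width: 0.015
[542.780302    39.67009343  46.1712764 ] [-0.0499041   1.38215796  3.36543609]
clock: 11.62
position: [0.5424, 0.0382, 0.0462]
ee_rot: [0.703, -0.702, 0.078, -0.079]
contact_force: [1.3, 4.2, 4.4]
width: 0.0152
[542.42736443  38.15587901  46.18752622] [1.29595646 4.23638901 4.38666821]
```

```bash
python3 -m jog '[0,0,0,0,0,0,0, 0,0,0,0,0,0,0, 0,0,0,0,0,0,0, 0,0,-3,0,0,0,0, 0,0,-6,0,0,0,0, 0,0,-8,0,0,0,0, 0,0,-8,0,0,0,0]'
python3 - <<'E'
from h import *
s=get_state();I=get_image("wrist");print(s["contact_force"],s["position"])
cv2.imwrite("pics/l.png",cv2.resize(I["color"][295:345,295:355],None,fx=12,fy=12,interpolation=cv2.INTER_CUBIC))
cv2.imwrite("pics/l_side.png",cv2.resize(get_image("side")["color"][190:210,240:270],None,fx=24,fy=24,interpolation=cv2.INTER_CUBIC))
E
```

```text
clock: 12.5
position: [0.5427, 0.0375, 0.1271]
ee_rot: [-0.703, 0.703, -0.077, 0.079]
contact_force: [0.2, -0.8, 0.3]
width: 0.0852
[ 0.2049716  -0.83466627  0.26712549] [0.54269471 0.03745384 0.12711416]
```

View pics/l.png

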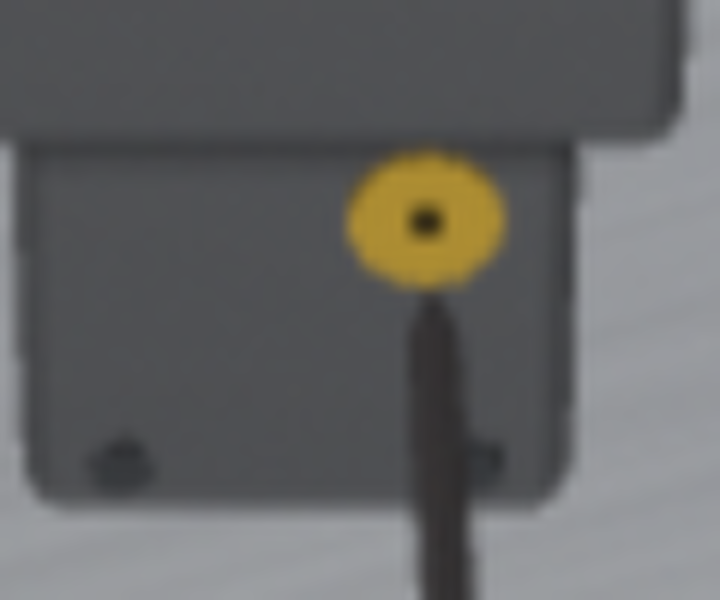

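View pics/l_side.png

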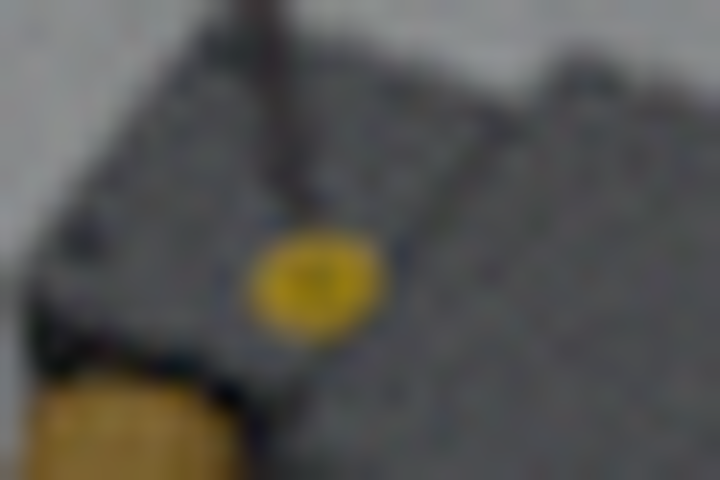

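```bash
python3 -c "
from m import *
m((426,221),(430,290),(317,284))
print(get_state()['qpos'])"
```

```text
[0.65024292 0.02431015 0.034     ] [0.64990241 0.0243947  0.042     ] [-0.34  0.08  0.  ] [-0.35  0.    0.01] dot in tool [0.10957197 0.09094558 0.01109767]
[ 0.23 -0.1   0.  ] [ 0.25 -0.   -0.05]
[-5.87246354e-02  3.10520337e-01  1.73842600e+00 -3.90819710e-05
  1.09526209e+00 -1.40778468e+00]
```

```bash
python3 -m jog '[0,0,-5,0,0,0,0, 0,0,-10,0,0,0,0, 255,0,-11.3,4,0,0,0, 255,0.2,-11.3,8,0,1.3,0, 255,0.4,-11.3,12,0,2.6,0, 255,0.6,-11.3,16,0,3.9,0, 255,0.7,-11.3,20,0,5.2,0, 255,0.7,-11.3,21.3,0,6.5,0, 255,0.7,-11.3,21.3,0,7.8,0, 255,0.7,-11.3,21.3,0,8.8,0, 255,0.7,-11.3,21.3,0,8.8,0, 255,0.7,-11.3,21.3,0,8.8,0]'
python3 - <<'E'
from h import *
s=get_state();print(s["qpos"],s["position"]);q=s["ee_rot"];print(Ro.from_quat([q[1],q[2],q[3],q[0]]).as_matrix().round(3))
cv2.imwrite("pics/n_wrist.png",get_image("wrist")["color"]);cv2.imwrite("pics/n_side.png",get_image("side")["color"])
E
```

```text
clock: 14.2
position: [0.5951, 0.2438, 0.238]
ee_rot: [-0.529, 0.53, -0.469, 0.468]
contact_force: [0.6, 0.9, 0.1]
width: 0.0002
[2.80697694e-01 3.76809993e-01 1.33705352e+00 5.80535003e-06
 1.42908878e+00 1.58497277e-01] [0.59514186 0.24381423 0.23799937]
[[ 0.122 -0.001  0.993]
 [-0.993 -0.     0.122]
 [ 0.    -1.    -0.001]]
```

View pics/n_wrist.png

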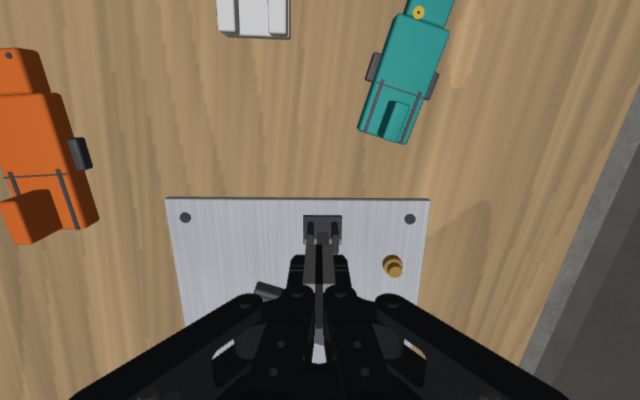

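View pics/n_side.png

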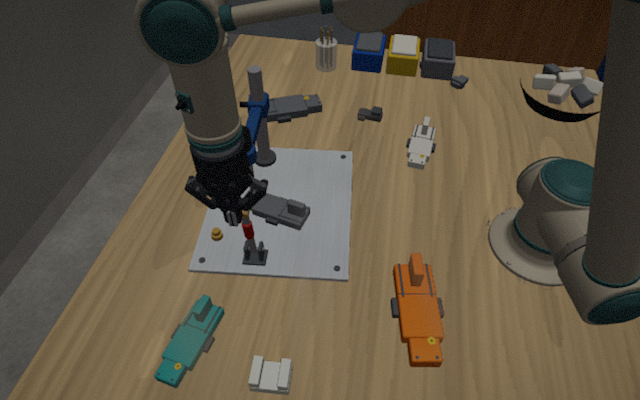

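```bash
python3 -m jog '[255,0,4,0,0,0,0, 255,0,8,0,0,0,0, 255,0,10,0,0,0,0, 255,0,10,0,0,0,0, 255,1,10,0,0,0,0, 255,2,10,0,0,0,0, 255,3,10,0,0,0,0, 255,3.8,10,0,0,0,0, 255,4.6,10,0,0,0,0, 255,5.4,10,0,0,0,0, 255,6.2,10,0,0,0,0, 255,7,10,0,0,0,0]'
python3 - <<'E'
from h import *
s=get_state();print(s["contact_force"],s["position"])
cv2.imwrite("pics/o_side.png",cv2.resize(get_image("side")["color"][130:280,180:340],None,fx=4,fy=4))
E
```

```text
clock: 15.8
position: [0.604, 0.1743, 0.139]
ee_rot: [0.529, -0.529, 0.469, -0.469]
contact_force: [0.1, 1.4, 1.7]
width: -0.0001
[0.14572718 1.36008107 1.7333734 ] [0.60398117 0.17432828 0.13903492]
```

View pics/o_side.png

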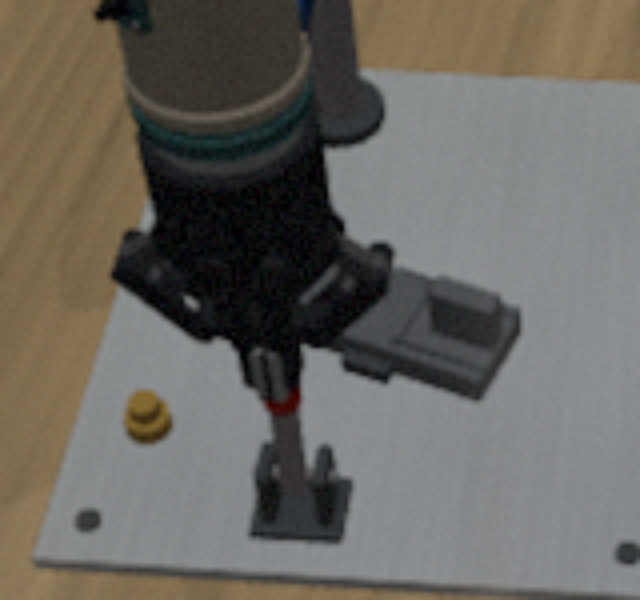

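```bash
python3 -m jog '[255,0.6,0,0,0,0,0, 255,1.2,0,0,0,0,0, 255,1.8,0,0,0,0,0, 255,2.4,0,0,0,0,0, 255,3,0,0,0,0,0, 255,3.6,0,0,0,0,0, 255,4.1,0,0,0,0,0, 255,4.6,0,0,0,0,0, 255,5,0,0,0,0,0, 255,5.3,0,0,0,0,0, 255,5.3,0,0,0,0,0]'
python3 - <<'E'
from h import *
s=get_state();print(s["contact_force"],s["position"])
cv2.imwrite("pics/p_side.png",cv2.resize(get_image("side")["color"][130:280,180:340],None,fx=4,fy=4))
cv2.imwrite("pics/p_wrist.png",get_image("wrist")["color"])
E
```

```text
clock: 17.23
position: [0.6101, 0.1217, 0.1388]
ee_rot: [0.529, -0.529, 0.469, -0.469]
contact_force: [0.1, 0.5, 1.2]
width: -0.0003
[0.13406892 0.47079577 1.2092749 ] [0.61014224 0.12170469 0.13881838]
```

View pics/p_side.png

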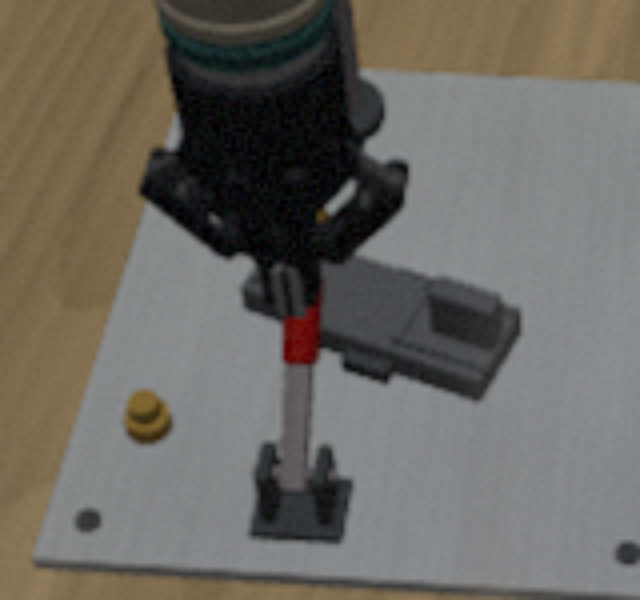

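View pics/p_wrist.png

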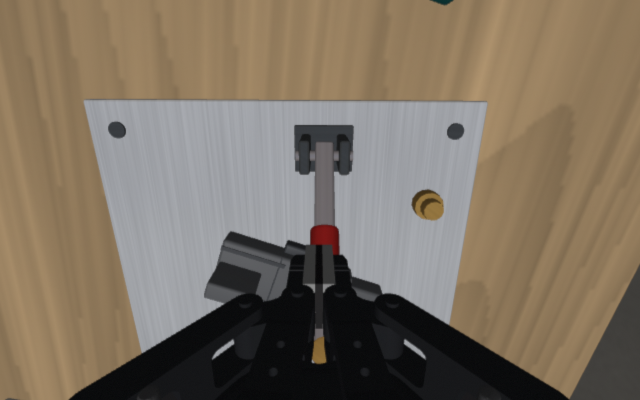

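```bash
python3 -m jog '[255,0,0,0,0,0,0, 255,0,0,0,0,0,0, 255,0,0,0,0,0,0, 255,0,0,0,0,0,0, 255,-2,0,0,0,0,0, 255,-5,0,0,0,0,0, 255,-8,-2,0,0,0,0, 255,-10,-4,0,0,0,0, 255,-10,-4,0,0,0,0]'
python3 - <<'E'
from h import *
s=get_state();print(s["contact_force"],s["position"])
cv2.imwrite("pics/q_side.png",cv2.resize(get_image("side")["color"][130:280,180:340],None,fx=4,fy=4))
cv2.imwrite("pics/q_wrist.png",get_image("wrist")["color"])
E
```

```text
clock: 18.45
position: [0.5986, 0.2239, 0.1804]
ee_rot: [0.531, -0.529, 0.468, -0.469]
contact_force: [0.9, -0.2, -0.3]
width: 0.0002
[ 0.88847033 -0.16343845 -0.27502069] [0.59857539 0.223883   0.18042128]
```

View pics/q_side.png

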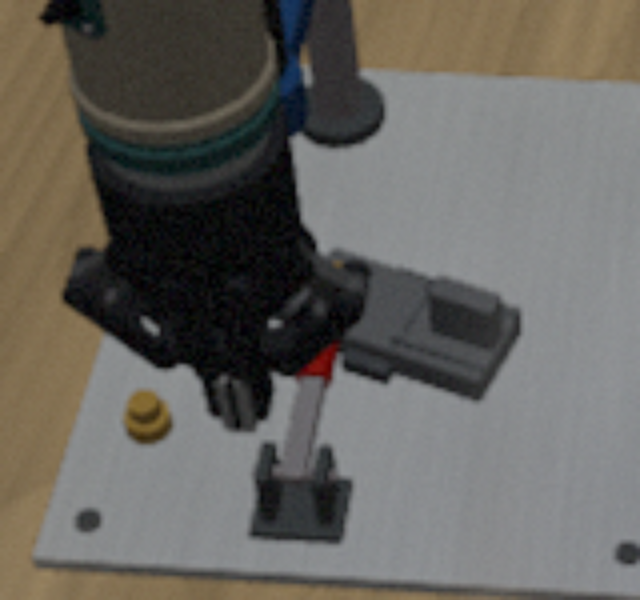

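View pics/q_wrist.png

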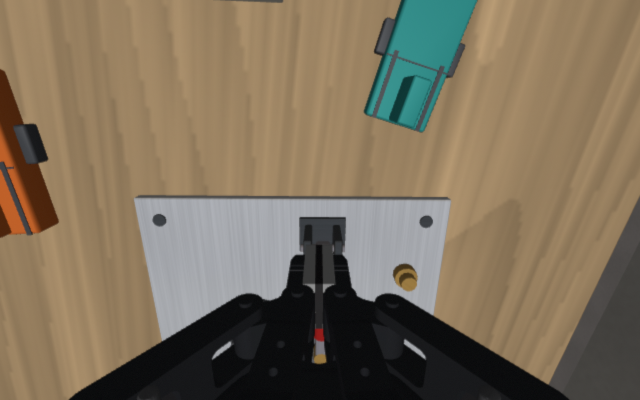

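```bash
python3 -m jog '[255,0,-4,0,0,0,0, 255,0,-6,-4,0,-1.3,0, 255,3,-6,-8,0,-2.6,0, 255,7,-6,-8,0,-3.9,0, 120,11,-6,-8,0,-5.2,0, 0,15,-6,-8,0,-6.5,0, 0,17.8,-6,-8,0,-7.8,0, 0,17.8,-6,-8,0,-8.8,0, 0,17.8,-6,-8,0,-8.8,0, 0,17.8,-2,-8,0,-8.8,0, 0,17.8,2,-8,0,-8.8,0, 0,17.8,2,-8,0,-8.8,0]'
python3 - <<'E'
from h import *
s=get_state();print(s["contact_force"],s["position"])
I=get_image("side")["color"]
cv2.imwrite("pics/r_side.png",cv2.resize(I[130:280,180:340],None,fx=4,fy=4))
cv2.imwrite("pics/r_wrist.png",get_image("wrist")["color"])
E
```

```text
clock: 20.05
position: [0.537, 0.035, 0.1556]
ee_rot: [-0.703, 0.703, -0.082, 0.076]
contact_force: [-0.0, 0.4, 0.3]
width: 0.0856
[-0.02055726  0.39680701  0.31726798] [0.53700423 0.03501946 0.15561057]
```

View pics/r_side.png

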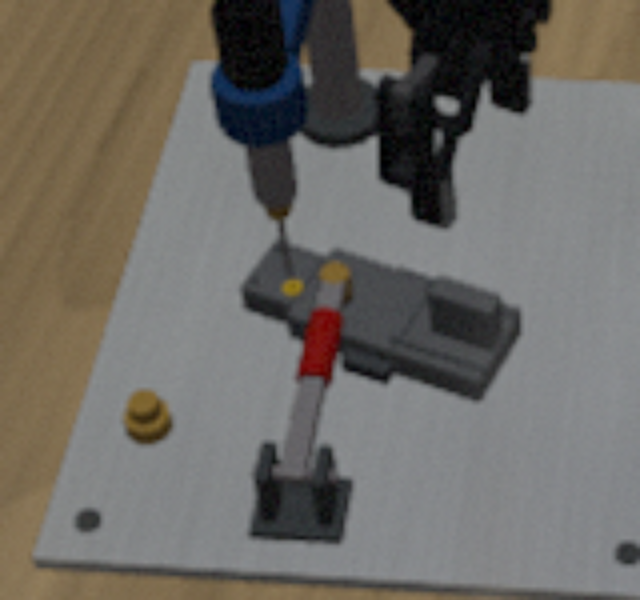

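View pics/r_wrist.png

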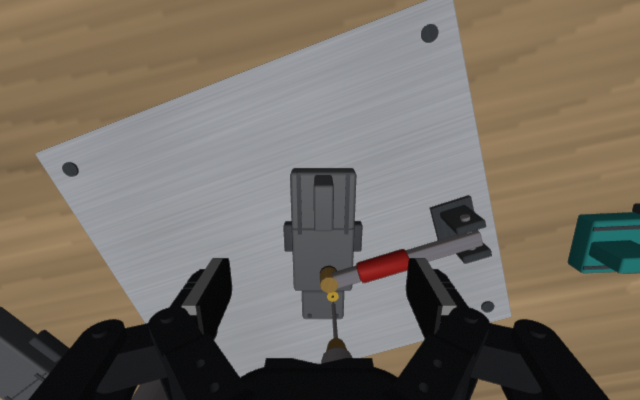

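```bash
python3 -m jog '[0,0,2.5,0,0,0,0, 0,0,2.5,0,0,0,0, 0,0,2.5,0,0,0,0, 0,0,2.5,0,0,0,0, 0,0,2.5,0,0,0,0, 0,0,2.5,0,0,0,0, 0,0,2.5,0,0,0,0, 0,0,2.5,0,0,0,0]'
python3 - <<'E'
from h import *
s=get_state();print(s["contact_force"],s["position"])
I=get_image("side")["color"]
cv2.imwrite("pics/s_side.png",cv2.resize(I[180:255,230:330],None,fx=8,fy=8,interpolation=cv2.INTER_CUBIC))
cv2.imwrite("pics/s_wrist.png",get_image("wrist")["color"])
E
```

```text
clock: 21.15
position: [0.54, 0.0349, 0.1338]
ee_rot: [0.703, -0.703, 0.078, -0.078]
contact_force: [-0.1, 0.3, -0.7]
width: 0.0854
[-0.07642144  0.33087877 -0.67448275] [0.54002658 0.03485138 0.13376363]
```

View pics/s_side.png

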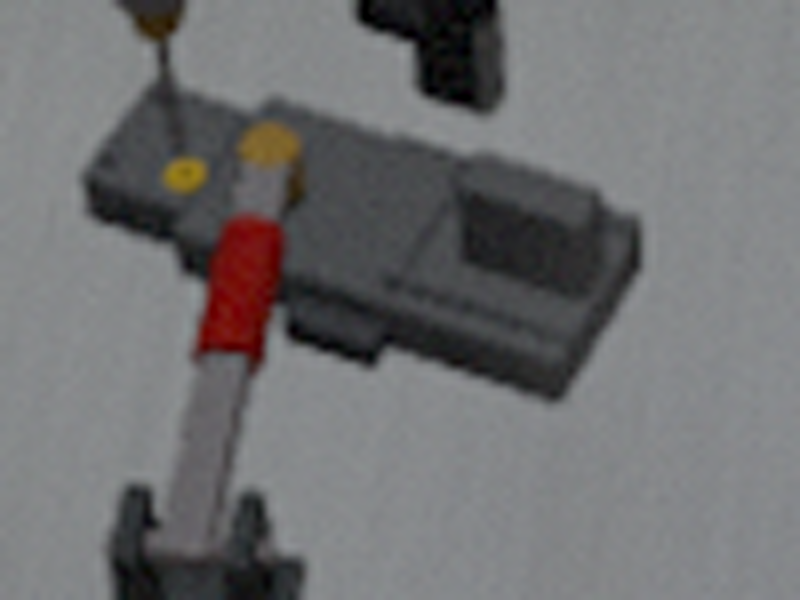

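View pics/s_wrist.png

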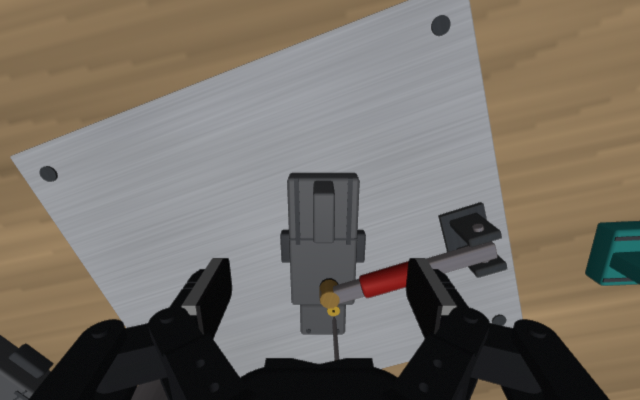

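Run:
```python
from h import *
I=get_image("side");x=[.6527,.0245,.118]  # side-consistent stand origin
for j in(-.05,0,.1,.2,.3):
    c,s=np.cos(j),np.sin(j)
    pt=lambda d,h:(-.028,.14-d*c-h*s,.046+d*s*1+h*c)
    P=proj(I,fit(x,[pt(.135,.005),pt(.106,.01),pt(.058,.01)]));print(j,((P-[230,180])*8).round(0).tolist())
W=get_image("wrist")["color"]
cv2.imwrite("pics/t.png",cv2.resize(W[280:330,305:365],None,fx=12,fy=12,interpolation=cv2.INTER_CUBIC))
cv2.imwrite("pics/t_side.png",cv2.resize(I["color"][190:210,240:270],None,fx=24,fy=24,interpolation=cv2.INTER_CUBIC))
```

```text
-0.05 [[274.0, 169.0], [256.0, 231.0], [227.0, 358.0]]
0 [[273.0, 152.0], [255.0, 216.0], [227.0, 349.0]]
0.1 [[268.0, 121.0], [252.0, 190.0], [225.0, 334.0]]
0.2 [[263.0, 93.0], [248.0, 167.0], [223.0, 321.0]]
0.3 [[257.0, 69.0], [243.0, 147.0], [221.0, 309.0]]
```

View pics/t.png

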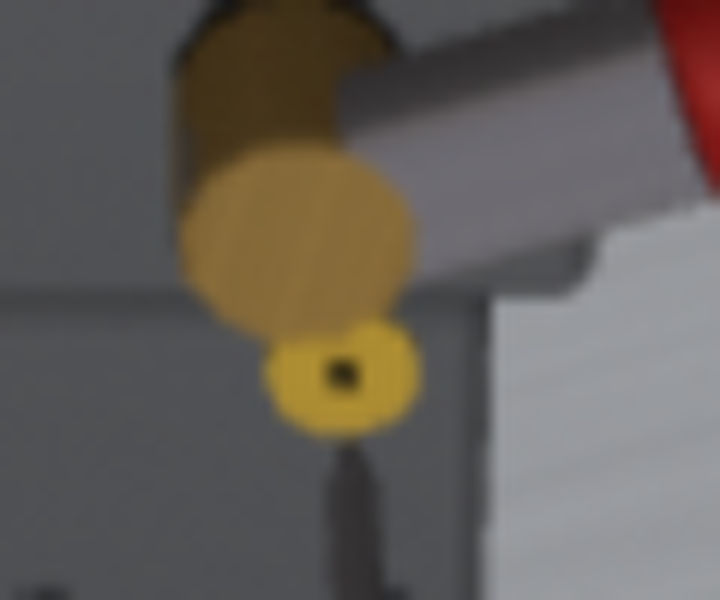

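View pics/t_side.png

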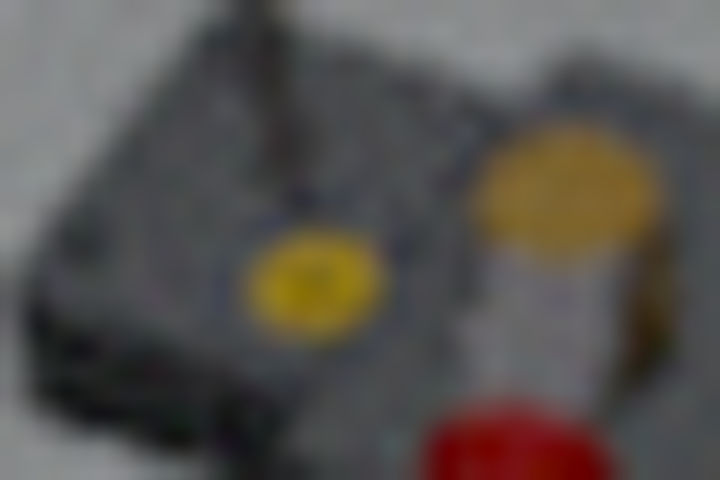

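```bash
python3 -c "
from m import *
m((343+120,374-180),(349+120,441-180),(316,285))
print(get_state()['clock'])"
```

```text
[0.65462373 0.02377052 0.034     ] [0.65439435 0.02391837 0.042     ] [-0.23  0.15  0.  ] [-0.26  0.    0.09] dot in tool [0.11422206 0.09973908 0.01440111]
[ 0.17 -0.24  0.  ] [ 0.22 -0.   -0.2 ]
21.45
```

```bash
python3 -c "
from rig import *
print(sign_off(),get_state()['clock'])"
```

```text
the job is handed in; nothing more can be done
the job is handed in; nothing more can be done
```

I slid the casting by its rib across the plate until its dot was under the bit, then pushed the hold-down arm past upright. It sank by itself until the foot rested on the casting. I handed the job in at about 21.5 s on the robot clock.

- **Dot under the bit:** with the foot down, the wrist and side cameras each put the black centre within about 0.3 mm of straight below the tip. They disagree on the direction of that small error. It took two corrective re-grips of about 1 mm each to get there.
- **Hold-down:** its outline in the side view fits joint angle 0. The arm end did not move between two pictures about 1 s apart, so I take the foot to be resting on the casting.
- **Robot clear:** at hand-in the open gripper was more than 60 mm above the rib and read under 1 N. The highest wrist-force component I read at the end of any move was about 6 N.
- **Flatness and bystanders:** I slid at constant height, pressing down lightly throughout. The collet nut looked undisturbed in the side pictures, and no move went near the two other castings. I did not measure either point separately.

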